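Line up the slide mailers, then crack the stuck lid of the slide dry box

ROBOT

A 6-joint arm with a two-finger parallel gripper is mounted at the origin on the work surface. World frame = base frame: x ahead of the robot, y to its left, z up, the work surface at z = 0. Lengths are in m, angles in rad, forces in N, time in s.
With the tool pointing down it reaches from about 0.375 to 0.975 m from the base axis. Payload 3.8 kg.
Tool frame: the origin (TCP) lies at the very end of the fingers, on their centre line; the grasp point (between the pads) lies 19 mm behind it (bot.pinch_z is the distance from the TCP to the grasp point, in m); x points along the fingers, y is the direction in which the jaws open and shut, and the axes are right-handed (so a half turn about x gives the same grasp; the last joint's range is limited). The gripper opens to 85 mm and grips with 20 to 120 N. Pads are 22 mm wide; open, the fingers measure 114 mm over their backs; the gripper's body (76 mm by 85 mm) begins 54 mm behind the grasp point. The pads swing forward as they close: fully open they stand 13 mm farther back than shut.
Start: joints at [-1.319, 0.264, 1.604, -0, 1.274, -0.037], TCP at [0.192, -0.647, 0.231] pointing down, gripper open.
Joint ranges: [-2.63, 2.63], [-0.94, 2.18], [0.31, 2.57], [-1.31, 4.45], [0, 2.66], [-2.55, 2.55]. Speed limits (rad/s): [2.57, 2.57, 3.14, 3.14, 3.14, 3.14].

INTERFACE

Orientations are given as a rotation vector (axis times angle).
In Python, from workcell import monitor, imaging, finish_job, bot gives the robot as it stands.
- The arm moves only by the tool jog_arm, never from a script. Its argument "rows" is a list of rows, each a list of 7 numbers: the shift along the tool's x, y, z in m, then the turn, a rotation vector about the tool's x, y, z in rad, then the opening in per cent of the stroke, from 0 (shut) to 100 (fully open). A call has 1 to 20 rows; each row is the pose to reach, as a shift and turn from the pose measured when the call began, along the tool's axes at that moment; what a row does not reach only later rows make up. A row lasts 1/10 s, in which the tool goes at most 50 mm and 8.59 degrees, less where a joint would pass 70% of its speed; a pose out of reach is approached as far as the arm can. A call with a gripper value outside its range is refused whole. The fingers move at their own pace and stop on an object; "force" is the grip in N (left out, the last holds). Time passes only in rows, so rows that repeat a pose let the fingers close. It gives the time, the measured TCP pose, the force and the opening at its end, in the units of the state.
- monitor.read_state(): the state, without advancing time (a new reading comes with each control period).
- imaging.read_camera(name): name is "scene" or "top" or "wrist"; returns the picture (400x640x3 uint8, blue, green, red); there is no depth.
- imaging.camera_params(name): a dict with "fx", "fy", "cx", "cy" (pixels), "T" (4x4, takes a point from camera to world coordinates); the wrist camera has in their place "T_tool_cam" (4x4, takes a point from camera to tool coordinates, whose origin is the TCP and whose axes are the tool frame's). Camera axes: x right, y down, z forward; pixel columns grow to the right and rows downward; lengths in m; the calibration is good to about 2 mm. The wrist camera is an equidistant fisheye: a pixel r from the principal point sees the ray r / f radians off the axis. A picture is of the moment at which its call begins: read the wrist's pose just before it. camera_params takes no time and is no camera call.
- finish_job(): hands the job in, once; it reports no verdict.
The state is a dict: "time": time; "q": joint angles; "joint_vel": joint speeds; "joint_torque": joint torques, N m; "tool_pos": TCP position; "tcp_rot": TCP orientation; "wrist_force": force on the tool from outside, world axes, zero at the start; "torque": the same for the moment, N m; "width": opening from 0.0 (shut) to 1.0 (fully open).
Only numpy, scipy, OpenCV 4.12 (cv2) and the standard library are available. Lean on these libraries where they do the work, as an engineer would, in place of code of your own. Each camera call takes 0.05 s, during which the arm holds its last target. There are 200 camera calls.

TASK

The slide dry box must not stand open for long, so get ready first: slide the three slide mailers along their tray, without lifting them, into one straight even row in any order, each pointing straight at the tray's far lip with its end up against it and with gaps of about 40 mm between neighbours. Then take the dry box's lid by its bar handle, pull it free of the stuck rubber seal without letting it fly up, and finish while still holding the lid just ajar and still, its front edge raised about 35 mm. Leave the oil bottle, the stain jar and the tally counter where they stand.

Things in the scene. Friction and masses are not known exactly. Their poses are not given: they have to be found in the camera images.
- mailer_blue_mid (a point): blue plastic slide mailer: a flat closed box 86 (its x, long) x 32 (its y) x 22 mm high with a white label on top, lying flat and loose on the tray, about 50 g. Point at its centre, 11 mm above the tray floor; x along its length.
- mailer_yellow_mid (a point): yellow plastic slide mailer: a flat closed box 86 (its x, long) x 32 (its y) x 22 mm high with a white label on top, lying flat and loose on the tray, about 50 g. Point at its centre, 11 mm above the tray floor; x along its length.
- mailer_green_mid (a point): green plastic slide mailer: a flat closed box 86 (its x, long) x 32 (its y) x 22 mm high with a white label on top, lying flat and loose on the tray, about 50 g. Point at its centre, 11 mm above the tray floor; x along its length.
- tray_lip (a point): Middle of the inner face of the far lip of the aluminium tray, at floor height. The tray is fixed on the bench, 200 mm (x) by 310 mm (y) outside, floor 4 mm above the bench, lips 4 mm thick and 10 mm above the floor all round. The point's x points outwards through the far lip (away from the robot), y runs along the lip, z up; the tray's floor lies on its -x side. A mailer whose end is square against the lip has its centre at x = -43 mm; centres 72 mm apart leave 40 mm gaps.
- lid_handle (a point): Centre of the bar handle on the dry box's clear lid: a straight steel bar 14 mm in diameter and 110 mm long, lying along the lid's y on two posts 96 mm apart, its axis 36 mm above the lid's top (140 mm above the bench when shut); free space under the bar. It moves and turns with the lid.
- lid_hinge (a point): Middle of the lid's hinge line, on the far (+x) top edge of the dry box, 80 mm above the bench; y along the hinge line, x pointing away from the robot at yaw 0. The box (white tub 230 mm deep in x, 260 mm wide in y, 80 mm high, fixed on the bench, black rubber seal on its rim, clasps already undone) lies on its -x side. With the lid shut the handle's centre lies at x = -205 mm, y = 0, z = +60 mm from here.
- drybox_lid (a joint): Lid angle (rad): 0 shut, growing as its front edge rises. Lid 230 mm deep, 260 wide, 24 high, 0.5 to 0.85 kg. Stuck seal: the upward pull at the handle peaks at 13 to 19 N within the first 0.01 rad (2 mm), fades to 0 to 3 N by 0.04 rad; from 0.1 rad only the lid's weight (3 to 5 N at the handle) is left. Let go, it drops back to under 0.06 rad. Front edge 35 mm up is 0.15 rad.
- oil_bottle: Amber immersion-oil bottle with a black cap, 32 mm in diameter, 75 mm high, standing loose; origin under its centre. Bystander.
- stain_jar: Glass staining jar with a white screw cap, 48 mm in diameter at the foot, 97 mm high, standing loose; origin under its centre. Bystander.
- tally_counter: Round steel hand tally counter, 48 mm in diameter, 42 mm high with its push button, lying loose on the bench; origin under its centre. Bystander.

How it is judged:
On the way, in this order (a step that is already met when the one before it is completed fails the run):
1. the three mailers lie in an even row against the far lip, let go, with the lid still shut (x of mailer_blue_mid in the frame of tray_lip between -0.05 and -0.038 m and z of each of mailer_blue_mid, mailer_yellow_mid, mailer_green_mid in the frame of tray_lip below 0.016 m and angle between the x axis of each of mailer_blue_mid, mailer_yellow_mid, mailer_green_mid and the x axis of tray_lip, either way round below 0.1 rad and angle between each of mailer_blue_mid, mailer_yellow_mid, mailer_green_mid's own z axis and vertical below 0.08 rad and x of mailer_yellow_mid in the frame of tray_lip between -0.05 and -0.038 m and x of mailer_green_mid in the frame of tray_lip between -0.05 and -0.038 m and ((horizontal distance between mailer_blue_mid and mailer_green_mid between 0.06 and 0.084 m and horizontal distance between mailer_blue_mid and mailer_yellow_mid between 0.06 and 0.084 m and horizontal distance between mailer_green_mid and mailer_yellow_mid above 0.12 m) or (horizontal distance between mailer_yellow_mid and mailer_blue_mid between 0.06 and 0.084 m and horizontal distance between mailer_yellow_mid and mailer_green_mid between 0.06 and 0.084 m and horizontal distance between mailer_blue_mid and mailer_green_mid above 0.12 m) or (horizontal distance between mailer_green_mid and mailer_yellow_mid between 0.06 and 0.084 m and horizontal distance between mailer_green_mid and mailer_blue_mid between 0.06 and 0.084 m and horizontal distance between mailer_yellow_mid and mailer_blue_mid above 0.12 m)) and contact force between the fingers and mailer_blue below 0.3 N and contact force between the fingers and mailer_yellow below 0.3 N and contact force between the fingers and mailer_green below 0.3 N and value of joint drybox_lid below 0.02 rad), for 0.3 s.
2. the lid has come free of its seal (value of joint drybox_lid above 0.05 rad), for 0.2 s.
At the end, for the whole second after the job is handed in: Fingers still hold the lid, at rest, 0.10 to 0.25 rad open (front edge 23 to 57 mm up), nothing else propping it; mailers still flat in their row, each end within 7 mm of the far lip and 0.1 rad of square, neighbours' centres 60 to 84 mm apart (gaps 28 to 52 mm) (x of mailer_blue_mid in the frame of tray_lip between -0.05 and -0.038 m and z of each of mailer_blue_mid, mailer_yellow_mid, mailer_green_mid in the frame of tray_lip below 0.016 m and angle between the x axis of each of mailer_blue_mid, mailer_yellow_mid, mailer_green_mid and the x axis of tray_lip, either way round below 0.1 rad and angle between each of mailer_blue_mid, mailer_yellow_mid, mailer_green_mid's own z axis and vertical below 0.08 rad and x of mailer_yellow_mid in the frame of tray_lip between -0.05 and -0.038 m and x of mailer_green_mid in the frame of tray_lip between -0.05 and -0.038 m and ((horizontal distance between mailer_blue_mid and mailer_green_mid between 0.06 and 0.084 m and horizontal distance between mailer_blue_mid and mailer_yellow_mid between 0.06 and 0.084 m and horizontal distance between mailer_green_mid and mailer_yellow_mid above 0.12 m) or (horizontal distance between mailer_yellow_mid and mailer_blue_mid between 0.06 and 0.084 m and horizontal distance between mailer_yellow_mid and mailer_green_mid between 0.06 and 0.084 m and horizontal distance between mailer_blue_mid and mailer_green_mid above 0.12 m) or (horizontal distance between mailer_green_mid and mailer_yellow_mid between 0.06 and 0.084 m and horizontal distance between mailer_green_mid and mailer_blue_mid between 0.06 and 0.084 m and horizontal distance between mailer_yellow_mid and mailer_blue_mid above 0.12 m)) and value of joint drybox_lid between 0.1 and 0.25 rad and velocity of joint drybox_lid between -0.05 and 0.05 rad/s and contact force between the fingers and drybox_lid above 0.8 N and contact force between drybox_lid and mailer_blue below 0.1 N and contact force between drybox_lid and mailer_yellow below 0.1 N and contact force between drybox_lid and mailer_green below 0.1 N and contact force between drybox_lid and oil_bottle below 0.1 N and contact force between drybox_lid and stain_jar below 0.1 N and contact force between drybox_lid and tally_counter below 0.1 N); the arm keeps its last pose, push and grip.
It fails at once if the lid flew or was swung wide open (beyond 0.40 rad) (value of joint drybox_lid above 0.4 rad).
It fails at once if a mailer was lifted off the tray instead of being slid along it (raised by more than 15 mm) (z of any of mailer_blue_mid, mailer_yellow_mid, mailer_green_mid in the frame of tray_lip above 0.026 m).
It fails at once if the oil bottle was disturbed (moved by more than 15 mm) (distance of oil_bottle from where it was at the start of the episode above 0.015 m).
It fails at once if the stain jar was disturbed (moved by more than 15 mm) (distance of stain_jar from where it was at the start of the episode above 0.015 m).
It fails at once if the tally counter was disturbed (moved by more than 15 mm) (distance of tally_counter from where it was at the start of the episode above 0.015 m).
It also fails if it takes over 61 s, if anything falls off the work surface, if the arm or the gripper's body presses on something with over 40 N, if the wrist force passes 120 N, or if a joint passes its speed limit or range.

## Working session

There is one attempt and no reset: what is moved stays moved. The work goes in short steps, Python scripts to look and compute and a tool call to move; the robot and the scene stay as the last step left them, time stands still between calls to the robot, and variables do not carry over. Pictures are saved under pics/ and viewed, about 8 in all and at most 12, crops included, and the job is handed in when it is done.

Besides the shell and the picture viewer there is one more tool, called after "Emit:" by a JSON object that holds its "api" and its "payload", one argument or row to a line. jog_arm: Moves the arm, as the interface text tells. Its arguments: {"type":"object","properties":{"rows":{"type":"array","items":{"type":"array","items":{"type":"number"}}},"force":{"type":"number"}},"required":["rows"]}

```bash
mkdir -p pics; ls; python3 - <<'E'
from workcell import monitor, imaging, bot
import cv2,numpy as np
s=monitor.read_state();print(s)
a=imaging.read_camera("top");b=imaging.read_camera("scene")
cv2.imwrite("pics/top0.png",a);cv2.imwrite("pics/scene0.png",b)
for n in("top","scene","wrist"):print(n,imaging.camera_params(n))
E
```

```text
pics
{'time': 0.0, 'q': array([-1.31889749e+00,  2.64728470e-01,  1.60536133e+00, -2.89266239e-05,
        1.27372983e+00, -3.69003098e-02]), 'joint_vel': array([ 3.58988072e-04, -3.77697391e-05, -5.22693550e-04,  1.54129932e-03,
        1.42503638e-04, -1.44485117e-03]), 'joint_torque': array([ 2.11551334e-03, -5.15107942e+01, -3.67308319e+01,  3.65666392e-05,
        1.28682304e-02, -9.57285323e-06]), 'tool_pos': array([ 0.19204648, -0.6463374 ,  0.22998552]), 'tcp_rot': array([ 2.06705476,  0.30293292, -2.06761135]), 'wrist_force': array([ 0.67103569,  0.07281837, -0.72907073]), 'torque': array([ 0.00324639, -0.01497019, -0.03499356]), 'width': 0.999347144640903}
top {'fx': 509.60066651175515, 'fy': 509.60066651175515, 'cx': 325.04147519430825, 'cy': 201.04179289189247, 'T': array([[-0.05168425, -0.97440536,  0.21877597,  0.28197605],
       [-0.99866205,  0.05005789, -0.0129741 , -0.01761593],
       [ 0.00169057, -0.21915381, -0.97568886,  1.48912361],
       [ 0.        ,  0.        ,  0.        ,  1.        ]])}
scene {'fx': 474.65170085771615, 'fy': 474.65170085771615, 'cx': 317.52997192684387, 'cy': 191.46479474017653, 'T': array([[ 0.83510862,  0.34283318, -0.43018485,  1.04894267],
       [ 0.54972209, -0.54853242,  0.63001414, -0.69975028],
       [-0.01998059, -0.76261235, -0.64654712,  0.81293624],
       [ 0.        ,  0.        ,  0.        ,  1.        ]])}
wrist {'fx': 309.70691628693146, 'fy': 309.70691628693146, 'cx': 322.3461568198537, 'cy': 200.7418588708344, 'T_tool_cam': array([[-1.30854157e-03, -3.17841835e-01,  9.48142845e-01,
        -1.42710263e-01],
       [ 9.99999084e-01, -8.91116912e-05,  1.35023636e-03,
        -1.22959753e-04],
       [-3.44670991e-04,  9.48143744e-01,  3.17841661e-01,
        -8.19455286e-02],
       [ 0.00000000e+00,  0.00000000e+00,  0.00000000e+00,
         1.00000000e+00]])}
```

View pics/top0.png

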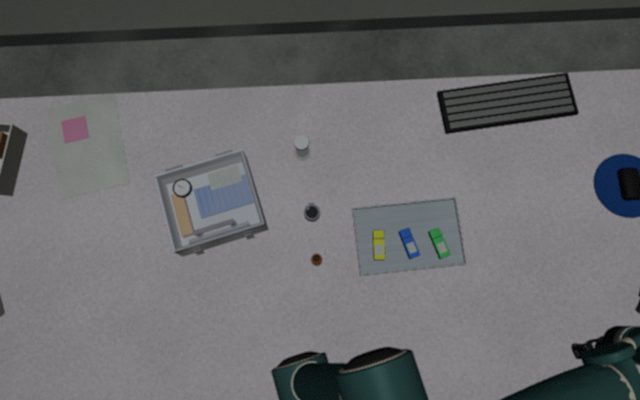

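View pics/scene0.png

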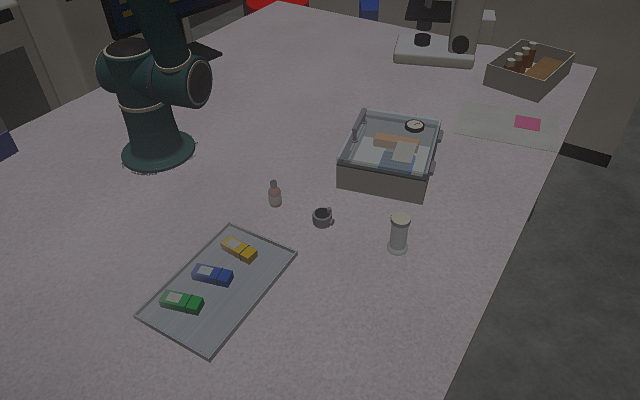

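The top view (image up = +x, left = +y) shows the tray at about (353-465, 198-275), with the yellow (379,245), blue (409,243) and green (439,243) mailers on it. The dry box is at (212,203), with its handle bar at about (212,232). Bystanders: jar (302,147), counter (312,212), bottle (317,260).

```bash
cat > h.py <<'E'
import numpy as np,cv2
from workcell import monitor,imaging
from scipy.spatial.transform import Rotation as R
def ray(name,uv,z):
    p=imaging.camera_params(name);T=p["T"]
    uv=np.atleast_2d(uv).astype(float)
    d=np.c_[(uv[:,0]-p["cx"])/p["fx"],(uv[:,1]-p["cy"])/p["fy"],np.ones(len(uv))]@T[:3,:3].T
    o=T[:3,3];return o+d*((z-o[2])/d[:,2])[:,None]
HUE={"yellow":(18,38),"blue":(100,130),"green":(45,85)}
def mailers(img,name,box,z=.026,smin=110):
    x0,y0,x1,y1=box;hsv=cv2.cvtColor(img,cv2.COLOR_BGR2HSV);out={}
    for n,(a,b) in HUE.items():
        m=cv2.inRange(hsv,(a,smin,50),(b,255,255));k=np.zeros_like(m);k[y0:y1,x0:x1]=m[y0:y1,x0:x1]
        k=cv2.morphologyEx(k,cv2.MORPH_CLOSE,np.ones((5,5)))
        cs,_=cv2.findContours(k,cv2.RETR_EXTERNAL,cv2.CHAIN_APPROX_NONE)
        c=max(cs,key=cv2.contourArea);P=ray(name,c[:,0,:],z)[:,:2]
        r=cv2.minAreaRect((P*1000).astype(np.float32));B=cv2.boxPoints(r)
        e=[B[1]-B[0],B[2]-B[1]];e=max(e,key=np.linalg.norm)
        yaw=np.degrees(np.arctan2(e[1],e[0]));yaw=(yaw+90)%180-90
        out[n]=(np.array(r[0])/1000,yaw,np.sort(r[1]))
    return out
E
python3 - <<'E'
from h import *
a=cv2.imread("pics/top0.png");b=cv2.imread("pics/scene0.png")
for n,v in mailers(a,"top",(345,190,475,285)).items():print(n,v)
for n,v in mailers(b,"scene",(130,215,300,360)).items():print("sc",n,v)
c=cv2.resize(a[185:285,340:480],None,fx=5.5,fy=5.5,interpolation=cv2.INTER_CUBIC)
cv2.imwrite("pics/c1.png",cv2.convertScaleAbs(c,alpha=1.6))
c=cv2.resize(a[135:270,145:330],None,fx=4.3,fy=4.3,interpolation=cv2.INTER_CUBIC)
cv2.imwrite("pics/c2.png",cv2.convertScaleAbs(c,alpha=1.6))
E
```

```text
yellow (array([ 0.47395377, -0.18423816]), np.float32(-2.946579), array([31.5622673 , 84.22594452]))
blue (array([ 0.4745322 , -0.27273535]), np.float32(17.339058), array([33.02826309, 84.34964752]))
green (array([ 0.47001978, -0.35921924]), np.float32(17.825699), array([32.34352875, 83.36462402]))
sc yellow (array([ 0.48399228, -0.19466843]), np.float32(-2.1986465), array([41.94274521, 95.86928558]))
sc blue (array([ 0.48908441, -0.28008838]), np.float32(15.967552), array([43.75208282, 68.19824219]))
sc green (array([ 0.48613763, -0.36599719]), np.float32(18.166473), array([41.79988861, 62.80958939]))
```

View pics/c1.png

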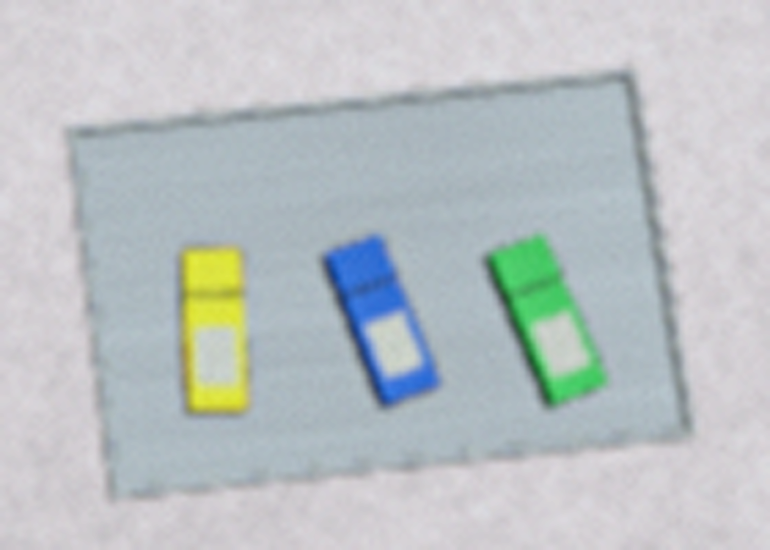

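View pics/c2.png

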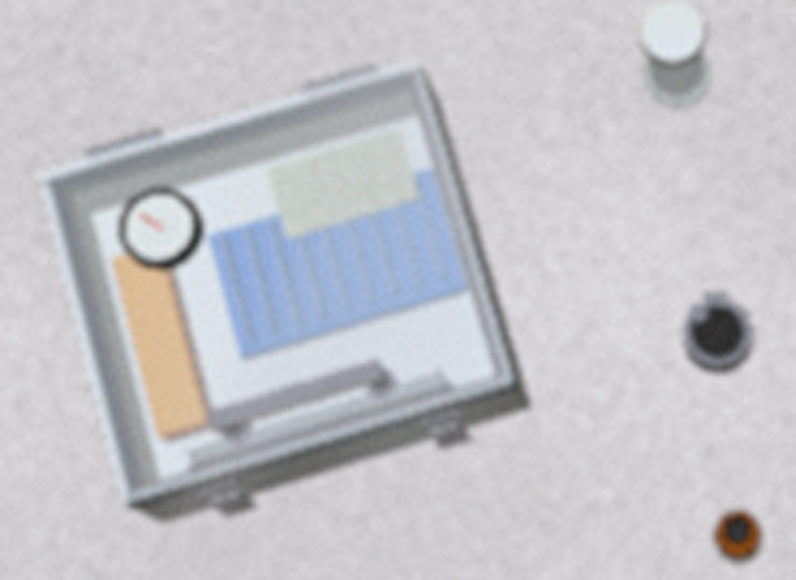

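c1: tray lip corners at about (70,131), (633,73), (690,434) and (113,497), with the three mailers in clear view. c2: lid corners at (42,178), (425,68), (510,385) and (130,498), bar ends at about (207,413) and (382,370), plus the counter, bottle and jar.

```bash
python3 - <<'E'
from h import *
np.set_printoptions(precision=4,suppress=True)
f=lambda P,o,s:(np.array(P)+.5)/s-.5+np.array(o)
t=ray("top",f([(70,131),(633,73),(690,434),(113,497)],(340,185),5.5),.014)
print(t);e=t[1]-t[0];print("sizes",np.linalg.norm(np.diff(t,axis=0),axis=1))
y=-(t[1]-t[0])-(t[2]-t[3]);yaw=np.arctan2(-y[0],y[1]);c=np.cos(yaw),np.sin(yaw)
ctr=t.mean(0);lip=ctr[:2]+.096*np.array(c);print("tray ctr",ctr,"yaw deg",np.degrees(yaw),"lip",lip)
for n,v in mailers(cv2.imread("pics/top0.png"),"top",(345,190,475,285)).items():
    d=v[0]-lip;print(n,"lip frame",d@np.array(c),d@np.array([-c[1],c[0]]),"dyaw",v[1]-np.degrees(yaw))
l=ray("top",f([(42,178),(425,68),(510,385),(130,498)],(145,135),4.3),.104)
print("lid",l,np.linalg.norm(np.diff(l,axis=0),axis=1))
h=ray("top",f([(207,413),(382,370)],(145,135),4.3),.145);print("bar",h,h.mean(0),np.linalg.norm(h[1]-h[0]),np.degrees(np.arctan2(h[0][0]-h[1][0],h[1][1]-h[0][1])))
y=-(l[1]-l[0])-(l[2]-l[3]);ly=np.arctan2(-y[0],y[1]);print("lidyaw",np.degrees(ly));print("handle from lid",l.mean(0)[:2]-.09*np.array([np.cos(ly),np.sin(ly)]))
print("counter",ray("top",f([(718,332)],(145,135),4.3),.03),"bottle",ray("top",f([(738,532)],(145,135),4.3),.07),"jar",ray("top",f([(672,32)],(145,135),4.3),.097))
s=monitor.read_state();print(R.from_rotvec(s["tcp_rot"]).as_matrix(),s["tool_pos"])
E
```

```text
[[ 0.5863 -0.1166  0.014 ]
 [ 0.6026 -0.4226  0.014 ]
 [ 0.4073 -0.4316  0.014 ]
 [ 0.3902 -0.1267  0.014 ]]
sizes [0.3063 0.1955 0.3054]
tray ctr [ 0.4966 -0.2744  0.014 ] yaw deg 3.138277812383199 lip [ 0.5925 -0.2691]
yellow lip frame -0.11368672823449849 0.09122902495759246 dyaw -6.084856791875387
blue lip frame -0.11795402370835749 0.0028328834668714747 dyaw 14.200780109980082
green lip frame -0.12719431513454446 -0.0832742684805832 dyaw 14.687421040155863
lid [[0.6893 0.44   0.104 ]
 [0.752  0.1884 0.104 ]
 [0.5361 0.1376 0.104 ]
 [0.4758 0.3798 0.104 ]] [0.2593 0.2219 0.2497]
bar [[0.5206 0.3211 0.145 ]
 [0.5421 0.2124 0.145 ]] [0.5314 0.2667 0.145 ] 0.1108259864826741 -168.78914394096796
lidyaw 13.984782691082255
handle from lid [0.526  0.2647]
counter [[0.5789 0.0039 0.03  ]] bottle [[ 0.4382 -0.0036  0.07  ]] jar [[0.7712 0.0242 0.097 ]]
[[-0.0005  0.2848 -0.9586]
 [ 0.002  -0.9586 -0.2848]
 [-1.     -0.002  -0.0001]] [ 0.1921 -0.6464  0.2301]
```

```bash
cat >> h.py <<'E'
LIP=np.array([.5925,-.2691]);TY=3.14
def lipw(x,y,yaw=TY):
    a=np.radians(TY);return LIP+x*np.array([np.cos(a),np.sin(a)])+y*np.array([-np.sin(a),np.cos(a)])
def go(p,yaw,pitch=0):
    "tool-frame shift and turn from the present pose to TCP p, tool down, jaws across a part at yaw (deg)"
    s=monitor.read_state();M=R.from_rotvec(s["tcp_rot"])
    w=np.radians(yaw);c,n=np.cos(w),np.sin(w)
    G=R.from_matrix(np.c_[[0,0,-1],[n,-c,0],[-c,-n,0]])
    print("t",round(s["time"],2),"tcp",s["tool_pos"].round(4),"F",s["wrist_force"].round(1),"w",round(s["width"],3))
    print("shift",(M.inv().apply(np.array(p)-s["tool_pos"])).round(4),"turn",(M.inv()*G).as_rotvec().round(4))
E
python3 -c "
from h import *
go((.470,-.359,.08),17.8)"
```

```text
t 0.1 tcp [ 0.1921 -0.6464  0.2301] F [ 0.3  0.6 -0.1] w 1.002
shift [ 0.1505 -0.196  -0.3483] turn [-0.0219 -0.0001  0.002 ]
```

Emit:
{"api": "jog_arm", "payload": {
  "rows": [
    [0.05,-0.196,-0.348,-0.022,0,0.002,80],
    [0.05,-0.196,-0.348,-0.022,0,0.002,80],
    [0.05,-0.196,-0.348,-0.022,0,0.002,80],
    [0.05,-0.196,-0.348,-0.022,0,0.002,80],
    [0.05,-0.196,-0.348,-0.022,0,0.002,80],
    [0.05,-0.196,-0.348,-0.022,0,0.002,80],
    [0.05,-0.196,-0.348,-0.022,0,0.002,80],
    [0.05,-0.196,-0.348,-0.022,0,0.002,80],
    [0.05,-0.196,-0.348,-0.022,0,0.002,80],
    [0.1,-0.196,-0.348,-0.022,0,0.002,80],
    [0.15,-0.196,-0.348,-0.022,0,0.002,80],
    [0.15,-0.196,-0.348,-0.022,0,0.002,80]
  ],
  "force": 20
}}

```text
time: 1.3
tool_pos: [0.4639, -0.3547, 0.0725]
tcp_rot: [2.047, 0.335, -2.07]
wrist_force: [0.6, 0.9, -0.9]
width: 0.798
```

```bash
cat >> h.py <<'E'
def wproj(P,s):
    p=imaging.camera_params("wrist");T=p["T_tool_cam"];M=R.from_rotvec(s["tcp_rot"])
    q=M.inv().apply(np.atleast_2d(P)-s["tool_pos"]);c=(q-T[:3,3])@T[:3,:3]
    r=np.hypot(c[:,0],c[:,1]);th=np.arctan2(r,c[:,2]);k=p["fx"]*th/r
    return np.c_[p["cx"]+k*c[:,0],p["cy"]+k*c[:,1]]
def wray(uv,z,s):
    p=imaging.camera_params("wrist");T=p["T_tool_cam"];M=R.from_rotvec(s["tcp_rot"])
    uv=np.atleast_2d(uv).astype(float)-[p["cx"],p["cy"]];r=np.hypot(*uv.T);th=r/p["fx"]
    d=np.c_[uv/r[:,None]*np.sin(th)[:,None],np.cos(th)]
    d=M.apply(d@T[:3,:3].T);o=M.apply(T[:3,3])+s["tool_pos"]
    return o+d*((z-o[2])/d[:,2])[:,None]
def wmailers(img,s):
    hsv=cv2.cvtColor(img,cv2.COLOR_BGR2HSV)
    for n,(a,b) in HUE.items():
        k=cv2.morphologyEx(cv2.inRange(hsv,(a,110,60),(b,255,255)),cv2.MORPH_CLOSE,np.ones((5,5)))
        cs,_=cv2.findContours(k,cv2.RETR_EXTERNAL,cv2.CHAIN_APPROX_NONE)
        if not cs: continue
        c=max(cs,key=cv2.contourArea);P=wray(c[:,0,:],.026,s)[:,:2]
        r=cv2.minAreaRect((P*1000).astype(np.float32));print(n,"w",(np.array(r[0])/1000).round(4),r[1],r[2],"px",c[:,0].mean(0))
E
python3 - <<'E'
from h import *
s=monitor.read_state();im=imaging.read_camera("wrist");cv2.imwrite("pics/w1.png",im)
wmailers(im,s)
print("expected centre px",wproj([[.47,-.359,.026],[.4745,-.2727,.026]],s),"lip",[wproj(np.r_[lipw(0,y),.014],s).round(0) for y in(-.1,0)])
go((.470,-.359,.007),17.8)
E
```

```text
yellow w [ 0.4774 -0.1933] (42.97658157348633, 87.70187377929688) 88.2383804321289 px [119.56230032 137.8913738 ]
blue w [ 0.4775 -0.2771] (85.74869537353516, 34.705055236816406) 16.355070114135742 px [217.37790698 168.60174419]
green w [ 0.4741 -0.3624] (87.87855529785156, 31.257654190063477) 18.0048770904541 px [338.90332326 210.64652568]
expected centre px [[332.16256406 220.33427361]
 [209.69360052 175.80585613]] lip [array([[408.,  41.]]), array([[258.,   3.]])]
t 1.35 tcp [ 0.4661 -0.3567  0.0764] F [-0.2 -0.5  0.3] w 0.801
shift [ 0.0693  0.004  -0.0034] turn [0.     0.0056 0.0086]
```

View pics/w1.png

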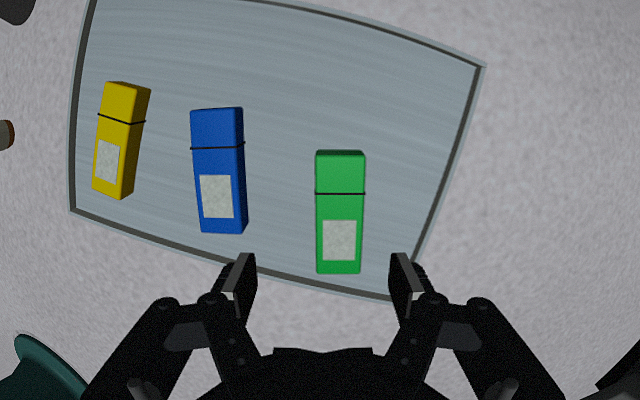

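w1 shows green (340,212), blue (218,168) and yellow (120,138), with green nearly between the open fingers. The wrist puts green at (0.474,-0.362).

Emit:
{"api": "jog_arm", "payload": {
  "rows": [
    [0.0,0.008,-0.0055,0,0,0,80],
    [0.02,0.008,-0.0055,0,0.005,0.008,80],
    [0.04,0.008,-0.0055,0,0.005,0.008,80],
    [0.055,0.008,-0.0055,0,0.005,0.008,80],
    [0.066,0.008,-0.0055,0,0.005,0.008,80],
    [0.068,0.008,-0.0055,0,0.005,0.008,80],
    [0.068,0.008,-0.0055,0,0.005,0.008,80],
    [0.068,0.008,-0.0055,0,0.005,0.008,25],
    [0.068,0.008,-0.0055,0,0.005,0.008,25],
    [0.068,0.008,-0.0055,0,0.005,0.008,25],
    [0.068,0.008,-0.0055,0,0.005,0.008,25],
    [0.068,0.008,-0.0055,0,0.005,0.008,25],
    [0.068,0.008,-0.0055,0,0.005,0.008,25],
    [0.068,0.008,-0.0055,0,0.005,0.008,25]
  ]
}}

```text
time: 2.75
tool_pos: [0.4739, -0.3627, 0.0092]
tcp_rot: [2.054, 0.321, -2.053]
wrist_force: [-0.3, 0.3, 5.3]
width: 0.374
```

```bash
python3 - <<'E'
from h import *
go(np.r_[lipw(-.043,-.072),.007],3.14)
E
```

```text
t 2.75 tcp [ 0.4739 -0.3627  0.0092] F [-0.3  0.3  5.3] w 0.374
shift [ 0.0023  0.0059 -0.0817] turn [ 0.2558 -0.0004 -0.0008]
```

Emit:
{"api": "jog_arm", "payload": {
  "rows": [
    [0,0,-0.005,0.05,0,0,25],
    [0,0.002,-0.012,0.11,0,0,25],
    [0,0.003,-0.02,0.17,0,0,25],
    [0,0.004,-0.03,0.23,0,0,25],
    [0,0.005,-0.04,0.256,0,0,25],
    [0,0.006,-0.05,0.256,0,0,25],
    [0,0.006,-0.06,0.256,0,0,25],
    [0,0.006,-0.067,0.256,0,0,25],
    [0,0.006,-0.072,0.256,0,0,25],
    [0,0.006,-0.076,0.256,0,0,25],
    [0,0.006,-0.079,0.256,0,0,25],
    [0,0.006,-0.081,0.256,0,0,25],
    [0,0.006,-0.081,0.256,0,0,25]
  ]
}}

```text
time: 4.05
tool_pos: [0.5532, -0.3435, 0.0092]
tcp_rot: [2.195, 0.059, -2.192]
wrist_force: [0.2, 0.7, 2.2]
width: 0.369
```

```bash
python3 - <<'E'
from h import *
go(np.r_[lipw(-.043,-.072),.007],3.14)
s=monitor.read_state();im=imaging.read_camera("wrist");cv2.imwrite("pics/w2.png",im)
wmailers(im,s)
print([wproj(np.r_[lipw(0,y),.014],s).round(0) for y in(-.15,-.1,-.072,0,.05)])
E
```

```text
t 4.05 tcp [ 0.5532 -0.3435  0.0092] F [0.2 0.7 2.2] w 0.369
shift [ 0.0022 -0.0001 -0.0003] turn [-0.0002 -0.001  -0.0005]
yellow w [ 0.486 -0.197] (48.66795349121094, 98.71680450439453) 88.2728271484375 px [103.69970845 326.43440233]
blue w [ 0.4811 -0.2887] (10.82536792755127, 14.183980941772461) 55.601139068603516 px [225.86666667 367.02222222]
green w [ 0.5536 -0.3435] (87.37051391601562, 31.3763427734375) 3.0289957523345947 px [322.52470588 264.34352941]
[array([[476., 186.]]), array([[382., 185.]]), array([[322., 185.]]), array([[178., 186.]]), array([[103., 188.]])]
```

View pics/w2.png

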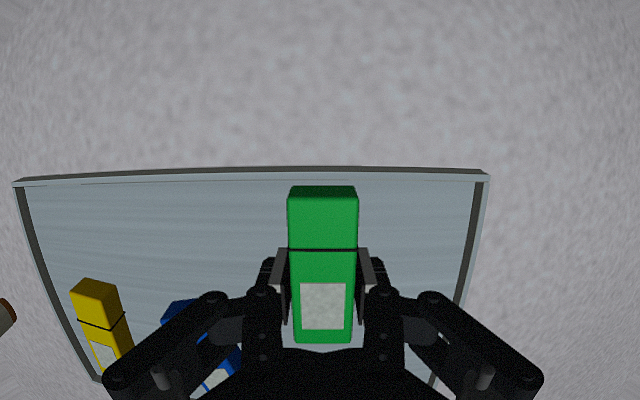

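w2: the lip runs from about (20,183) to (488,176), just beyond the green mailer's far edge at row 186, so there is a small gap. I'll measure it.

```bash
python3 - <<'E'
from h import *
s=monitor.read_state();g=cv2.cvtColor(cv2.imread("pics/w2.png"),cv2.COLOR_BGR2GRAY)
for c in (120,180,240,280,370,420,460):print(c,g[160:192,c-2:c+3].mean(1).round().astype(int))
for c in(120,240,370,460):
  for z in(.004,.014):
    P=wray([[c,r] for r in range(164,186,2)],z,s)[:,:2];d=P-LIP;a=np.radians(TY);print(c,z,((d@[np.cos(a),np.sin(a)])*1000).round(1))
E
```

```text
120 [150 154 156 154 157 157 158 158 160 164 141  57  62  64  63  57 141 142
 135 137 137 135 113 116 133 129 129 131 133 133 133 134]
180 [154 155 157 159 158 161 164 146  94  57  65  67  62  65 152 141 137 139
 136 137 126 108 135 129 127 130 129 131 132 133 134 132]
240 [158 158 160 159 165 155 121  55  63  68  66  56 107 150 139 139 135 135
 135 126 112 135 131 130 129 129 130 130 133 132 133 134]
280 [156 158 157 158 159 140  70  62  67  65  65  55 144 141 136 135 135 134
 134 119 122 134 131 130 130 130 129 133 133 131 133 132]
370 [159 160 161 162 163 174  85  60  66  66  65  50 135 140 136 135 133 133
 132 131 131 136 132 134 132 134 133 133 134 136 134 136]
420 [159 159 160 159 158 162 168  66  60  66  67  62  76 144 138 136 132 133
 133 131 130 134 135 135 135 133 135 134 137 137 135 136]
460 [159 158 159 159 160 160 163 173  90  56  65  65  61  74 142 138 134 135
 136 135 130 125 136 135 136 134 135 136 136 135 137 137]
120 0.004 [11.1  9.9  8.8  7.6  6.4  5.3  4.1  2.9  1.7  0.5 -0.7]
120 0.014 [12.9 11.8 10.8  9.7  8.6  7.5  6.4  5.3  4.2  3.1  2. ]
240 0.004 [ 8.4  7.4  6.3  5.3  4.3  3.2  2.2  1.2  0.1 -0.9 -2. ]
240 0.014 [10.4  9.5  8.5  7.5  6.6  5.6  4.7  3.7  2.7  1.7  0.8]
370 0.004 [ 8.1  7.1  6.   5.   4.   3.   2.   1.  -0.1 -1.1 -2.1]
370 0.014 [10.1  9.2  8.2  7.3  6.3  5.4  4.4  3.5  2.5  1.6  0.6]
460 0.004 [ 9.2  8.1  7.1  6.   4.9  3.8  2.8  1.7  0.6 -0.5 -1.6]
460 0.014 [11.2 10.2  9.2  8.2  7.2  6.2  5.2  4.2  3.1  2.1  1.1]
```

The lip's inner edge is 2.7 mm farther out than my top-view estimate, and its yaw agrees. I'll push on until contact.

Emit:
{"api": "jog_arm", "payload": {
  "rows": [
    [0,0,-0.002,0,0,0,25],
    [0,0,-0.003,0,0,0,25],
    [0,0,-0.004,0,0,0,25],
    [0,0,-0.005,0,0,0,25],
    [0,0,-0.005,0,0,0,25]
  ]
}}

```text
time: 4.6
tool_pos: [0.5578, -0.3433, 0.0092]
tcp_rot: [2.194, 0.06, -2.193]
wrist_force: [-4.2, -0.5, 5.0]
width: 0.368
```

```bash
sed -i 's/^LIP=.*;/LIP=np.array([.5952,-.2690]);/' h.py; python3 - <<'E'
from h import *
go(np.r_[lipw(-.043,-.072),.007],3.14)
E
```

```text
t 4.6 tcp [ 0.5578 -0.3433  0.0092] F [-4.2 -0.5  5. ] w 0.368
shift [ 0.0022 -0.0001  0.0016] turn [-0.0002 -0.0002 -0.0003]
```

```bash
python3 - <<'E'
from h import *
go((.477,-.276,.0085),16.6)
E
```

```text
t 4.6 tcp [ 0.5578 -0.3433  0.0092] F [-4.2 -0.5  5. ] w 0.368
shift [ 0.0007 -0.0716  0.077 ] turn [-2.352e-01 -2.000e-04 -4.000e-04]
```

Emit:
{"api": "jog_arm", "payload": {
  "rows": [
    [0,0,0,0,0,0,60],
    [0,0,0,0,0,0,60],
    [0,0,0,0,0,0,60],
    [-0.03,0,0,0,0,0,60],
    [-0.06,0,0,0,0,0,60],
    [-0.06,-0.03,0.032,-0.1,0,0,75],
    [-0.06,-0.072,0.077,-0.235,0,0,75],
    [-0.06,-0.072,0.077,-0.235,0,0,75],
    [-0.06,-0.072,0.077,-0.235,0,0,75],
    [-0.06,-0.072,0.077,-0.235,0,0,75]
  ]
}}

```text
time: 5.6
tool_pos: [0.4781, -0.2762, 0.0698]
tcp_rot: [2.068, 0.299, -2.063]
wrist_force: [0.9, -0.4, 0.8]
width: 0.751
```

```bash
python3 - <<'E'
from h import *
s=monitor.read_state();im=imaging.read_camera("wrist")
wmailers(im,s)
go((.477,-.276,.0085),16.6)
E
```

```text
yellow w [ 0.4783 -0.1895] (35.76319885253906, 88.32315826416016) 88.24301147460938 px [199.53164557 187.93037975]
blue w [ 0.4787 -0.275 ] (88.65300750732422, 31.454330444335938) 16.997554779052734 px [320.44512195 222.07317073]
green w [ 0.5563 -0.3429] (84.82088470458984, 31.692913055419922) 3.0353288650512695 px [453.90251572 145.91823899]
t 5.65 tcp [ 0.4787 -0.2767  0.0699] F [0.5 0.7 0.1] w 0.746
shift [ 0.0614 -0.0013  0.0015] turn [-0.0007 -0.002  -0.0026]
```

Emit:
{"api": "jog_arm", "payload": {
  "rows": [
    [0.02,-0.0015,0,0,0,0,75],
    [0.04,-0.0015,0,0,0,0,75],
    [0.055,-0.0015,0,0,0,0,75],
    [0.06,-0.0015,0,0,0,0,75],
    [0.06,-0.0015,0,0,0,0,75],
    [0.06,-0.0015,0,0,0,0,25],
    [0.06,-0.0015,0,0,0,0,25],
    [0.06,-0.0015,0,0,0,0,25],
    [0.06,-0.0015,0,0,0,0,25],
    [0.06,-0.0015,0,0,0,0,25],
    [0.06,-0.0015,0,0,0,0,25],
    [0.06,-0.0015,0,0,0,0,25]
  ]
}}

```text
time: 6.85
tool_pos: [0.4793, -0.276, 0.011]
tcp_rot: [2.069, 0.297, -2.061]
wrist_force: [0.2, 0.0, 6.7]
width: 0.371
```

```bash
python3 - <<'E'
from h import *
go(np.r_[lipw(-.043,0),.009],3.14)
E
```

```text
t 6.85 tcp [ 0.4793 -0.276   0.011 ] F [0.2 0.  6.7] w 0.371
shift [ 0.0023  0.0164 -0.0712] turn [ 0.2343 -0.0038 -0.0037]
```

Emit:
{"api": "jog_arm", "payload": {
  "rows": [
    [0,0.001,-0.005,0.05,0,0,25],
    [0,0.003,-0.012,0.11,0,0,25],
    [0,0.006,-0.02,0.17,0,0,25],
    [0,0.01,-0.03,0.22,0,0,25],
    [0,0.013,-0.04,0.234,0,0,25],
    [0,0.0165,-0.05,0.234,0,0,25],
    [0,0.0165,-0.058,0.234,0,0,25],
    [0,0.0165,-0.064,0.234,0,0,25],
    [0,0.0165,-0.068,0.234,0,0,25],
    [0,0.0165,-0.071,0.234,0,0,25],
    [0,0.0165,-0.072,0.234,0,0,25],
    [0,0.0165,-0.073,0.234,0,0,25],
    [0,0.0165,-0.073,0.234,0,0,25]
  ]
}}

```text
time: 8.15
tool_pos: [0.5539, -0.2709, 0.0112]
tcp_rot: [2.197, 0.057, -2.187]
wrist_force: [0.2, 0.2, -1.1]
width: 0.369
```

```bash
python3 - <<'E'
from h import *
go((.478,-.188,.0105),-2.5)
E
```

```text
t 8.15 tcp [ 0.5539 -0.2709  0.0112] F [ 0.2  0.2 -1.1] w 0.369
shift [ 0.0002 -0.0869  0.0712] turn [ 0.0987 -0.0043 -0.0029]
```

Emit:
{"api": "jog_arm", "payload": {
  "rows": [
    [0,0,-0.001,0,0,0,25],
    [0,0,-0.002,0,0,0,25],
    [0,0,-0.003,0,0,0,25],
    [0,0,-0.003,0,0,0,25]
  ]
}}

```text
time: 8.55
tool_pos: [0.5549, -0.2707, 0.0111]
tcp_rot: [2.193, 0.058, -2.192]
wrist_force: [-5.2, -1.5, 3.8]
width: 0.371
```

Emit:
{"api": "jog_arm", "payload": {
  "rows": [
    [0,0,0,0,0,0,60],
    [0,0,0,0,0,0,60],
    [0,0,0,0,0,0,60],
    [-0.03,0,0,0,0,0,60],
    [-0.06,0,0,0,0,0,60],
    [-0.06,-0.04,0.03,0.05,0,0,75],
    [-0.06,-0.086,0.072,0.09,0,0,75],
    [-0.06,-0.086,0.072,0.09,0,0,75],
    [-0.06,-0.086,0.072,0.09,0,0,75],
    [-0.06,-0.086,0.072,0.09,0,0,75]
  ]
}}

```text
time: 9.55
tool_pos: [0.4796, -0.1893, 0.0716]
tcp_rot: [-2.209, 0.041, 2.203]
wrist_force: [0.3, -1.1, 0.8]
width: 0.748
```

```bash
python3 - <<'E'
from h import *
s=monitor.read_state();im=imaging.read_camera("wrist")
wmailers(im,s)
go((.478,-.188,.011),-2)
E
```

```text
yellow w [ 0.4782 -0.1869] (31.418045043945312, 87.95356750488281) 88.27072143554688 px [318.62848297 224.44272446]
blue w [ 0.5525 -0.2698] (84.85980987548828, 33.07762908935547) 3.1079816818237305 px [443.91812865 115.42105263]
green w [ 0.5563 -0.3428] (84.90469360351562, 31.854225158691406) 3.039879560470581 px [531.64705882 115.79930796]
t 9.6 tcp [ 0.4801 -0.1897  0.0717] F [ 0.5 -0.4  0.4] w 0.748
shift [ 0.0607 -0.0019  0.0023] turn [ 0.0004 -0.0032 -0.0035]
```

Emit:
{"api": "jog_arm", "payload": {
  "rows": [
    [0.02,-0.0027,0.002,0,0,0,75],
    [0.04,-0.0027,0.002,0,0,0,75],
    [0.055,-0.0027,0.002,0,0,0,75],
    [0.06,-0.0027,0.002,0,0,0,75],
    [0.06,-0.0027,0.002,0,0,0,75],
    [0.06,-0.0027,0.002,0,0,0,25],
    [0.06,-0.0027,0.002,0,0,0,25],
    [0.06,-0.0027,0.002,0,0,0,25],
    [0.06,-0.0027,0.002,0,0,0,25],
    [0.06,-0.0027,0.002,0,0,0,25],
    [0.06,-0.0027,0.002,0,0,0,25],
    [0.06,-0.0027,0.002,0,0,0,25]
  ]
}}

```text
time: 10.8
tool_pos: [0.4795, -0.1877, 0.0128]
tcp_rot: [-2.212, 0.043, 2.2]
wrist_force: [-0.0, 0.3, 6.9]
width: 0.374
```

```bash
python3 - <<'E'
from h import *
go(np.r_[lipw(-.0415,.072),.009],3.14)
E
```

```text
t 10.8 tcp [ 0.4795 -0.1877  0.0128] F [-0.   0.3  6.9] w 0.374
shift [ 0.0042  0.0092 -0.0707] turn [-0.0893 -0.0052 -0.0047]
```

Emit:
{"api": "jog_arm", "payload": {
  "rows": [
    [0,0.001,-0.005,-0.02,0,0,25],
    [0,0.003,-0.012,-0.05,0,0,25],
    [0,0.005,-0.02,-0.07,0,0,25],
    [0,0.007,-0.03,-0.089,0,0,25],
    [0,0.009,-0.04,-0.089,0,0,25],
    [0,0.009,-0.05,-0.089,0,0,25],
    [0,0.009,-0.058,-0.089,0,0,25],
    [0,0.009,-0.064,-0.089,0,0,25],
    [0,0.009,-0.068,-0.089,0,0,25],
    [0,0.009,-0.071,-0.089,0,0,25],
    [0,0.009,-0.073,-0.089,0,0,25],
    [0,0.009,-0.074,-0.089,0,0,25],
    [0,0.009,-0.074,-0.089,0,0,25]
  ]
}}

```text
time: 12.1
tool_pos: [0.5522, -0.1991, 0.0129]
tcp_rot: [2.195, 0.055, -2.188]
wrist_force: [-2.0, -0.2, 0.8]
width: 0.368
```

Emit:
{"api": "jog_arm", "payload": {
  "rows": [
    [0,0,-0.001,0,0,0,25],
    [0,0,-0.002,0,0,0,25],
    [0,0,-0.002,0,0,0,25],
    [0,0,-0.002,0,0,0,60],
    [0,0,-0.002,0,0,0,60],
    [0,0,-0.002,0,0,0,60],
    [-0.04,0,0,0,0,0,60],
    [-0.08,0,0.01,0,0,0,60],
    [-0.13,0,0.03,0,0,0,60],
    [-0.17,0,0.05,0,0,0,60],
    [-0.17,0,0.05,0,0,0,60],
    [-0.17,0,0.05,0,0,0,60]
  ]
}}

```text
time: 13.3
tool_pos: [0.5028, -0.2016, 0.1848]
tcp_rot: [2.2, 0.052, -2.182]
wrist_force: [-0.5, 1.2, -0.0]
width: 0.601
```

```bash
python3 - <<'E'
from h import *
s=monitor.read_state();im=imaging.read_camera("wrist");t=imaging.read_camera("top");cv2.imwrite("pics/w3.png",im);cv2.imwrite("pics/top3.png",t)
wmailers(im,s)
for n,v in mailers(t,"top",(345,190,475,285)).items():print(n,v)
print(wproj(np.c_[[lipw(0,y) for y in(-.1,0,.1)],[.014]*3],s))
g=cv2.cvtColor(im,cv2.COLOR_BGR2GRAY)
go((.531,.265,.27),13.9+90)
print("bar px",wproj([[.531,.265,.14]],s))
E
```

```text
yellow w [ 0.5483 -0.1992] (84.63105773925781, 31.0455265045166) 3.4799447059631348 px [321.17180617 138.18942731]
blue w [ 0.5521 -0.269 ] (84.41558074951172, 34.58613204956055) 3.508759021759033 px [390.91701245 138.44813278]
green w [ 0.5559 -0.3423] (84.6878433227539, 31.553205490112305) 3.082078218460083 px [457.44878049 142.29268293]
yellow (array([ 0.51061755, -0.19821547]), np.float32(-83.40864), array([16.34686089, 31.45359612]))
blue (array([ 0.51172293, -0.27269696]), np.float32(-62.198902), array([14.85668182, 32.08099747]))
green (array([ 0.38610065, -0.18519554]), np.float32(87.04503), array([ 5.65817928, 11.54021072]))
[[478.87960382 104.3371057 ]
 [392.31441797  97.17870114]
 [293.22467209  95.7353085 ]]
t 13.4 tcp [ 0.5013 -0.2007  0.1816] F [-0.3  0.1 -0.6] w 0.598
shift [-0.0899 -0.463  -0.0553] turn [-1.7587e+00  1.6000e-03 -4.6000e-03]
bar px [[-46.82382486 175.82662078]]
```

View pics/w3.png

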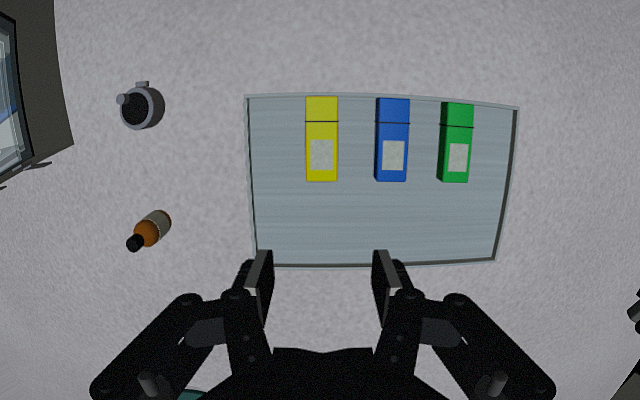

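The row shows in w3 as yellow (321,138), blue (391,138) and green (457,142), all up against the lip. Wrist pitches are about 70 and 73 mm, each within 0.4° of square. Bottle and counter are untouched. Now for the lid.

Emit:
{"api": "jog_arm", "payload": {
  "rows": [
    [-0.05,-0.02,0,0,0,0,80],
    [-0.09,-0.06,-0.01,-0.14,0,0,80],
    [-0.09,-0.11,-0.015,-0.28,0,0,80],
    [-0.09,-0.15,-0.02,-0.42,0,0,80],
    [-0.09,-0.19,-0.025,-0.56,0,0,80],
    [-0.09,-0.23,-0.03,-0.7,0,0,80],
    [-0.09,-0.27,-0.035,-0.84,0,0,80],
    [-0.09,-0.31,-0.04,-0.98,0,0,80],
    [-0.09,-0.35,-0.045,-1.12,0,0,80],
    [-0.09,-0.39,-0.05,-1.26,0,0,80],
    [-0.09,-0.43,-0.055,-1.4,0,0,80],
    [-0.09,-0.463,-0.055,-1.54,0,0,80],
    [-0.09,-0.463,-0.055,-1.66,0,0,80],
    [-0.09,-0.463,-0.055,-1.759,0,0,80],
    [-0.09,-0.463,-0.055,-1.759,0,0,80],
    [-0.09,-0.463,-0.055,-1.759,0,0,80]
  ]
}}

```text
time: 15.0
tool_pos: [0.5302, 0.2649, 0.2679]
tcp_rot: [1.026, 1.311, -1.033]
wrist_force: [-0.4, -0.4, 0.5]
width: 0.797
```

```bash
python3 - <<'E'
from h import *
s=monitor.read_state();im=imaging.read_camera("wrist");cv2.imwrite("pics/w4.png",im)
print(wproj([[.531,.265,.147]],s))
go((.531,.265,.2),13.9+90)
E
```

```text
[[323.27052185 192.97542147]]
t 15.05 tcp [0.5304 0.2648 0.2684] F [-0.2 -0.5  0.6] w 0.8
shift [ 0.0684  0.0008 -0.0004] turn [-0.0018  0.0044  0.001 ]
```

View pics/w4.png

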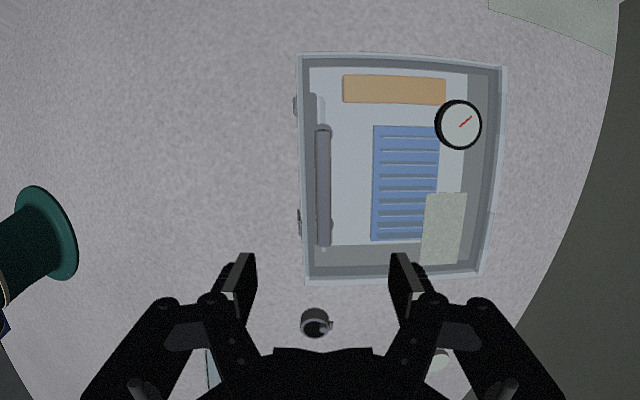

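w4: the bar runs from about (324,128) to (324,246), parallel to the pads, with its centre at about (324,187) against an expected (323,193).

```bash
python3 - <<'E'
from h import *
s=monitor.read_state()
P=wray([[324,128],[324,246]],.144,s);print(P,P.mean(0),np.linalg.norm(P[1]-P[0]),np.degrees(np.arctan2(P[1][0]-P[0][0],P[0][1]-P[1][1])))
L=wray([(300,55),(503,67),(478,275),(306,282)],.104,s);print(L,np.linalg.norm(np.diff(L,axis=0),axis=1))
c=P.mean(0)
go((c[0],c[1],.121),13.9+90)
E
```

```text
[[0.51813781 0.32077717 0.144     ]
 [0.54507831 0.21198188 0.144     ]] [0.53160806 0.26637952 0.144     ] 0.11208124000411189 13.908131202903496
[[0.47927753 0.38240837 0.104     ]
 [0.68925282 0.43867842 0.104     ]
 [0.75454354 0.19291474 0.104     ]
 [0.54122029 0.14003763 0.104     ]] [0.21738432 0.25428854 0.21977897]
t 15.05 tcp [0.5304 0.2648 0.2684] F [-0.2 -0.5  0.6] w 0.8
shift [ 0.1474  0.0018 -0.0019] turn [-0.0018  0.0044  0.001 ]
```

Emit:
{"api": "jog_arm", "payload": {
  "rows": [
    [0.04,0.002,-0.002,0,0.004,0,70],
    [0.08,0.002,-0.002,0,0.004,0,70],
    [0.11,0.002,-0.002,0,0.004,0,70],
    [0.13,0.002,-0.002,0,0.004,0,70],
    [0.142,0.002,-0.002,0,0.004,0,70],
    [0.146,0.002,-0.002,0,0.004,0,70],
    [0.147,0.002,-0.002,0,0.004,0,70],
    [0.147,0.002,-0.002,0,0.004,0,40],
    [0.147,0.002,-0.002,0,0.004,0,25],
    [0.147,0.002,-0.002,0,0.004,0,10],
    [0.147,0.002,-0.002,0,0.004,0,5],
    [0.147,0.002,-0.002,0,0.004,0,5],
    [0.147,0.002,-0.002,0,0.004,0,5],
    [0.147,0.002,-0.002,0,0.004,0,5],
    [0.147,0.002,-0.002,0,0.004,0,5]
  ],
  "force": 70
}}

```text
time: 16.55
tool_pos: [0.5304, 0.2663, 0.1227]
tcp_rot: [1.027, 1.316, -1.033]
wrist_force: [-6.9, -2.5, 6.8]
width: 0.135
```

```bash
python3 - <<'E'
from h import *
s=monitor.read_state();M=R.from_rotvec(s["tcp_rot"]);p=s["tool_pos"]
print("t",s["time"],p.round(4),"F",s["wrist_force"].round(1),"w",s["width"]);print(M.as_matrix().round(3))
a=np.radians(13.9);x=np.array([np.cos(a),np.sin(a),0]);y=np.array([-np.sin(a),np.cos(a),0])
b=np.array([.5316,.2664,0]);h=b+.205*x;h[2]=.08
for th in(.01,.03,.06,.1,.13,.16):
    G=R.from_rotvec(th*y);q=h+G.apply(p-h)
    print(th,M.inv().apply(q-p).round(4),(M.inv()*G*M).as_rotvec().round(3))
E
```

```text
t 16.55 [0.5304 0.2663 0.1227] F [-6.9 -2.5  6.8] w 0.135159016053402
[[-0.004  0.971  0.239]
 [-0.001  0.239 -0.971]
 [-1.    -0.004  0.001]]
0.01 [-0.0021  0.0004  0.    ] [-0.   -0.   -0.01]
0.03 [-0.0062  0.0013  0.    ] [-0.   -0.   -0.03]
0.06 [-0.0123  0.0029  0.    ] [-0.   -0.   -0.06]
0.1 [-0.0204  0.0052  0.    ] [-0.  -0.  -0.1]
0.13 [-0.0264  0.0072  0.    ] [-0.   -0.   -0.13]
0.16 [-0.0323  0.0093  0.    ] [-0.   -0.   -0.16]
```

Emit:
{"api": "jog_arm", "payload": {
  "rows": [
    [-0.001,0.0002,0,0,0,-0.005,5],
    [-0.002,0.0004,0,0,0,-0.01,5],
    [-0.003,0.0006,0,0,0,-0.015,5],
    [-0.004,0.0008,0,0,0,-0.02,5],
    [-0.005,0.001,0,0,0,-0.025,5],
    [-0.006,0.0013,0,0,0,-0.03,5],
    [-0.007,0.0015,0,0,0,-0.034,5],
    [-0.008,0.0017,0,0,0,-0.039,5],
    [-0.008,0.0017,0,0,0,-0.039,5],
    [-0.008,0.0017,0,0,0,-0.039,5]
  ]
}}

```text
time: 17.55
tool_pos: [0.5327, 0.267, 0.1325]
tcp_rot: [1.006, 1.339, -1.061]
wrist_force: [-0.6, -1.2, 2.0]
width: 0.14
```

Emit:
{"api": "jog_arm", "payload": {
  "rows": [
    [-0.002,0.0005,0,0,0,-0.01,5],
    [-0.004,0.001,0,0,0,-0.02,5],
    [-0.006,0.0015,0,0,0,-0.03,5],
    [-0.008,0.002,0,0,0,-0.04,5],
    [-0.01,0.0026,0,0,0,-0.05,5],
    [-0.012,0.0031,0,0,0,-0.06,5],
    [-0.012,0.0031,0,0,0,-0.06,5],
    [-0.012,0.0031,0,0,0,-0.06,5]
  ]
}}

```text
time: 18.35
tool_pos: [0.5359, 0.2678, 0.1442]
tcp_rot: [0.971, 1.378, -1.106]
wrist_force: [-2.4, -0.6, -2.1]
width: 0.137
```

```bash
python3 - <<'E'
from h import *
s=monitor.read_state();im=imaging.read_camera("wrist");b=imaging.read_camera("scene")
print(s["time"],s["wrist_force"],s["torque"],s["width"])
c=cv2.resize(b[85:205,320:460],None,fx=4,fy=4,interpolation=cv2.INTER_CUBIC)
o=np.zeros((480,560+640,3),np.uint8);o[:,:560]=c;o[:400,560:]=im
cv2.imwrite("pics/w5.png",cv2.resize(o,(800,320)))
E
```

```text
18.35 [-2.40682477 -0.61561611 -2.10216029] [0.02374572 0.28138182 0.17793888] 0.1367619620758348
```

View pics/w5.png

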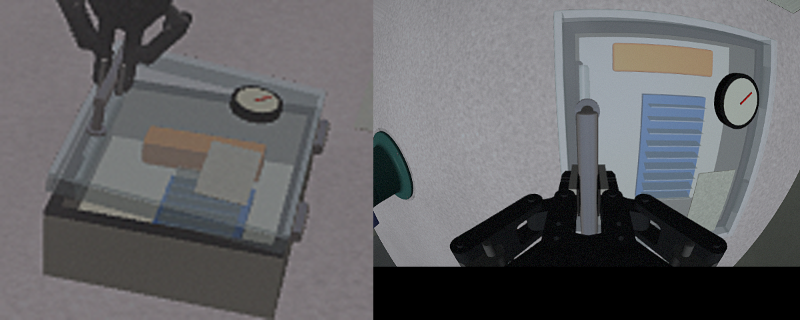

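w5: the lid's front edge stands clear of the tub, with the bar held between the pads. The TCP rise of 21.5 mm implies about 0.105 rad. A little more to go.

Emit:
{"api": "jog_arm", "payload": {
  "rows": [
    [-0.002,0.0006,0,0,0,-0.01,5],
    [-0.004,0.0012,0,0,0,-0.02,5],
    [-0.006,0.0018,0,0,0,-0.03,5],
    [-0.008,0.0025,0,0,0,-0.04,5],
    [-0.0095,0.003,0,0,0,-0.047,5],
    [-0.01,0.0032,0,0,0,-0.05,5],
    [-0.01,0.0032,0,0,0,-0.05,5],
    [-0.01,0.0032,0,0,0,-0.05,5],
    [-0.01,0.0032,0,0,0,-0.05,5],
    [-0.01,0.0032,0,0,0,-0.05,5],
    [-0.01,0.0032,0,0,0,-0.05,5],
    [-0.01,0.0032,0,0,0,-0.05,5]
  ]
}}

```text
time: 19.65
tool_pos: [0.5391, 0.2687, 0.1539]
tcp_rot: [0.939, 1.41, -1.145]
wrist_force: [-4.2, -0.8, -0.5]
width: 0.135
```

```bash
python3 - <<'E'
from h import *
s=monitor.read_state();im=imaging.read_camera("wrist");b=imaging.read_camera("scene");t=imaging.read_camera("top")
print(s["time"],s["tool_pos"],s["wrist_force"].round(1),s["width"],np.abs(s["joint_vel"]).max())
for n,v in mailers(t,"top",(345,190,475,285)).items():
    d=v[0]-(LIP-[.0027,0]);print(n,v,d.round(4))
o=np.zeros((400,1280,3),np.uint8);o[:,:640]=b;o[:,640:]=t
cv2.imwrite("pics/end.png",cv2.resize(o,(800,250),interpolation=cv2.INTER_AREA))
cv2.imwrite("pics/sc_end.png",cv2.resize(b[80:370,120:460],(680,580),interpolation=cv2.INTER_CUBIC))
E
```

```text
19.65 [0.53909527 0.26867102 0.15385892] [-4.2 -0.8 -0.5] 0.1348923554941102 0.0018471674220806667
yellow (array([ 0.5457027 , -0.19669415]), np.float32(2.824852), array([31.61499023, 85.09410858])) [-0.0468  0.0723]
blue (array([ 0.54942767, -0.26803262]), np.float32(3.224434), array([32.3471756 , 85.41742706])) [-0.0431  0.001 ]
green (array([ 0.55316742, -0.33967361]), np.float32(1.6606522), array([31.93432236, 84.29131317])) [-0.0393 -0.0707]
```

View pics/sc_end.png

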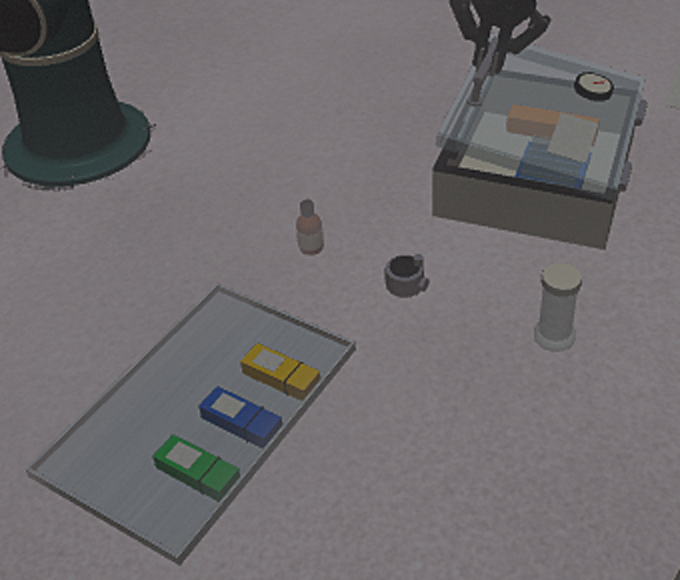

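The final picture shows the even row at the lip, the bystanders in place and the lid ajar with the bar in the fingers. The TCP has risen 31 mm, which is about 0.15 rad, and the arm is still.

```bash
python3 -c "
from workcell import finish_job
print(finish_job())"
```

```text
the job is handed in; nothing more can be done
None
```

I slid the three mailers along the tray into a row against the far lip, then pulled the lid free slowly. I handed the job in at about 19.7 s, still holding the lid ajar by its bar. No verdict was reported.

**Mailers:** The top camera put neighbouring centres 71 to 72 mm apart. Each mailer was within about 1.5° of square. I pushed each one on until the wrist force showed it touching the lip.

**Lid:** The fingers had risen 31 mm, which works out to about 0.15 rad open. The arm was at rest, and the pictures showed the bar between the pads and the front edge clear of the tub.

**Bystanders:** In the last picture the bottle, jar and counter stood where they had been. I judged this by eye and did not measure it.

**Checks that disagreed:**
- **Lip position:** the first top-view estimate was about 2.7 mm short of what the wrist camera showed, so I corrected it. Contact with the lip settled the final positions.
- **Grip width on the bar:** it read 11.5 mm on a 14 mm bar. I put this down to the pads giving at 70 N.
- **Wrist force while holding:** the vertical reading was only about -0.5 N, against an expected lid weight of 3 to 5 N. A sideways reading of about 4 N remained, so the pictures and the TCP height are the real evidence that the lid is held.

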